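Lock the sample feeder's tray in place

TASK

Run the sample tray under the reading head and lock it there: push the feeder's upright pin along the long leg of its L-shaped slot to the corner, then across the short leg fully to the end. Push it gently from the side, never taking it between the fingers. Lift or shift none of the cups, lids and bottles standing around and on the feeder.

Things in the scene. Friction and masses are not known exactly. Their poses are not given: they have to be found in the camera images.
- gate: Sample feeder, fixed to the table. Origin on the table, z up, yaw up to 25 deg. Metal deck x -85 to 95, y -115 to 85 mm, top 50 mm above the table, with an L-shaped slot: long leg 16 mm wide along y at x = 0, short leg 18 mm wide from its +y end along +x. Beyond the deck's +y end a tray of small cups runs out along +y under a bridge (the reading head: y 185 to 255, x -82 to 92 mm, 108 mm tall).
- pin_top (a point): Centre of the top of the upright pin that stands out of the slot, 95 mm above the table. Steel stem 12 mm in diameter, black round cap 18 mm in diameter whose side spans 62 to 95 mm above the table. It cannot tilt or rise. It moves against about 2 N along the long leg (with the tray) and about 1 N along the short one, and stays where it is left (no spring).
- slot_corner (a point): Point on the deck's top where the pin's axis stands at the corner, at the end of the long leg (feeder frame: x 0, y 45 mm). Only within about 5 mm of here can the pin enter the short leg.
- slot_end (a point): Point on the deck's top where the pin's axis stands at the end of the short leg (feeder frame: x 35, y 45 mm).
- carriage (a joint): Travel of pin and tray along the long leg, towards the feeder's +y, m: 0 at the open end (pin at feeder y -45 mm), 0.09 at the corner (hard stop). Starts between 0 and 0.03.
- pin (a joint): Travel of the pin across, along the feeder's +x, m: 0 in the long leg, 0.035 at the end of the short leg (hard stop). Starts at 0.
- vial: Lidded sample vial, 26 mm across, 45 mm tall, loose on the feeder's deck at the side of the slot away from the robot. A bystander: to be left where it stands. Origin: centre of its underside, z up.
- cup_a: Clear open sample cup, 66 mm across, 70 mm tall, standing on the table beside the feeder's +x side. A bystander: to be left where it stands. Origin: centre of its underside, z up.
- cup_b: A second cup of that kind, standing on the right of the table. A bystander: to be left where it stands. Origin: centre of its underside, z up.
- lid_a: Flat round lid, 72 mm across, 12 mm thick, lying on the table close to the feeder's -y end. A bystander: to be left where it stands. Origin: centre of its underside, z up.
- lid_b: A second lid of that kind, on the right of the table. A bystander: to be left where it stands. Origin: centre of its underside, z up.
- bottle: Capped amber bottle, 64 mm across, 150 mm tall, standing on the right of the table. A bystander: to be left where it stands. Origin: centre of its underside, z up.
- jar: Lidded white jar, 60 mm across, 75 mm tall, standing on the table beside the feeder's +x side. A bystander: to be left where it stands. Origin: centre of its underside, z up.

How it is judged (in metres and radians):
On the way, in this order (a step that is already met when the one before it is completed fails the run):
1. the pin is at the corner: pushed to the end of the long leg, within 7 mm (value of joint carriage above 0.083 m), for 0.1 s.
2. the pin is at the end of the short leg, within 5 mm (value of joint carriage above 0.083 m and value of joint pin above 0.03 m), for 0.2 s.
At the end, for the whole second after the job is handed in: The pin rests at the end of the short leg (within 5 mm; within 7 mm of the end of the long leg), not moving, and every bystander is within 20 mm of where it stood (all of step 2 and velocity of joint carriage between -0.01 and 0.01 m/s and velocity of joint pin between -0.01 and 0.01 m/s and distance of each of vial, cup_a, cup_b, lid_a, lid_b, bottle, jar from where it was at the start of the episode below 0.02 m); the robot touches nothing.
It fails at once if a bystander is lifted, carried or shifted by more than 20 mm (distance of any of vial, cup_a, cup_b, lid_a, lid_b, bottle, jar from where it was at the start of the episode above 0.02 m).
It fails at once if the feeder or its pin is pushed roughly, with more than 50 N (contact force between the fingers and gate above 50 N).
It fails at once if the pin is taken between the fingers (horizontal distance between the grasp point and pin_top below 0.009 m and height (world z) of the grasp point below 0.105 m and contact force between the fingers and gate above 0.5 N).
It also fails if it takes over 42 s, if anything falls off the work surface, if the arm or the gripper's body presses on something with over 40 N, if the wrist force passes 120 N, or if a joint passes its speed limit or range.

ROBOT

A 6-joint arm with a two-finger parallel gripper is mounted at the origin on the work surface. World frame = base frame: x ahead of the robot, y to its left, z up, the work surface at z = 0. Lengths are in mm, angles in rad, forces in N, time in s.
With the tool pointing down it reaches from about 350 to 875 mm from the base axis. Payload 4.2 kg.
Tool frame: the origin (TCP) lies at the very end of the fingers, on their centre line; the grasp point (between the pads) lies 19 mm behind it; z points along the fingers, y is the direction in which the jaws open and shut (so a half turn about z gives the same grasp; the last joint's range is limited). The gripper opens to 85 mm and grips with 20 to 120 N. Pads are 22 mm wide; open, the fingers measure 114 mm over their backs; the gripper's body (76 mm by 85 mm) begins 54 mm behind the grasp point. The pads swing forward as they close: fully open they stand 13 mm farther back than shut.
Start: joints at [-0.99, 0.385, 0.008, 0, -1.194, -0.259], TCP at [197.687, -592.89, 231.312] pointing down, gripper open.
Joint ranges: [-3.14, 3.14], [-1.21, 2.06], [-1.07, 1.41], [-3.16, 2.05], [-2.99, -0.16], [-3.1, 3.1]. Speed limits (rad/s): [2.79, 2.79, 3.14, 3.14, 3.14, 3.14].

INTERFACE

Orientations are given as a unit quaternion [x, y, z, w].
In Python, from bench import arm, optics, job gives the robot as it stands.
- The arm moves only by the tool send_rows, never from a script. Its argument "steps" is a list that holds one entry, the list of rows, each a list of 5 numbers: the shift along the tool's x, y, z in cm, then the turn about the tool's z in rad, then the opening, from 0 (shut) to 1 (fully open). A call has 1 to 10 rows; each row shifts and turns the pose as measured when the row begins, along the tool's axes as they then stand; what a row does not reach is not made up. A row lasts 1/12 s, in which the tool goes at most 41.7 mm and 7.16 degrees, less where a joint would pass 70% of its speed; a pose out of reach is approached as far as the arm can. A call with a gripper value outside its range is refused whole. The fingers move at their own pace and stop on an object; the grip force is fixed at half the most. Time passes only in rows, so rows that do not move let the fingers close. It gives the time, the measured TCP pose, the force and the opening at its end, in the units of the state.
- arm.read_state(): the state, without advancing time (a new reading comes with each control period).
- optics.get_image(name): name is "scene" or "side" or "wrist"; returns (picture, depth): 400x640x3 uint8, blue, green, red; 400x640 float32, mm along the optical axis (not along the pixel's ray), 0 where there is no reading.
- optics.get_calibration(name): a dict with "K" (3x3 intrinsics, pixels), "rvec" (rotation vector, rad) and "tvec" (3), from world to camera coordinates, as OpenCV has them; the wrist camera has in their place "hand_eye" (4x4, takes a point from camera to tool coordinates, whose origin is the TCP and whose axes are the flange's). Camera axes: x right, y down, z forward; pixel columns grow to the right and rows downward; lengths in mm; the calibration is good to about 2 mm. The wrist camera is an equidistant fisheye: a pixel r from the principal point sees the ray r / f radians off the axis. A picture is of the moment at which its call begins: read the wrist's pose just before it. get_calibration takes no time and is no camera call.
- job.job_done(): hands the job in, once; it reports no verdict.
The state is a dict: "clock": time; "joints": joint angles; "joint_vel": joint speeds; "joint_efforts": joint torques, N m; "position": TCP position; "ee_rot": TCP orientation; "contact_force": force on the tool from outside, world axes, zero at the start; "wrist_torque": the same for the moment, N m; "gripper_width": finger opening in mm.
Only numpy, scipy, OpenCV 4.12 (cv2) and the standard library are available. Lean on these libraries where they do the work, as an engineer would, in place of code of your own. Each camera call takes 0.05 s, during which the arm holds its last target. There are 200 camera calls.

## Working session

There is one attempt and no reset: what is moved stays moved. The work goes in short steps, Python scripts to look and compute and a tool call to move; the robot and the scene stay as the last step left them, time stands still between calls to the robot, and variables do not carry over. Pictures are saved under pics/ and viewed, about 8 in all and at most 12, crops included, and the job is handed in when it is done.

Besides the shell and the picture viewer there is one more tool, called after "Call:" by a JSON object that holds its "name" and its "arguments". send_rows: Moves the arm, as the interface text tells. Its arguments: {"type":"object","properties":{"steps":{"type":"array","items":{"type":"array","items":{"type":"array","items":{"type":"number"}}}}},"required":["steps"]}

```bash
mkdir -p pics; ls; cat > h.py <<'E'
import numpy as np, cv2
from scipy.spatial.transform import Rotation as R
from bench import arm, optics, job
def world(name,uv,d):
    c=optics.get_calibration(name);K=np.array(c["K"]);r=cv2.Rodrigues(np.array(c["rvec"],float))[0];t=np.array(c["tvec"],float).ravel()
    uv=np.atleast_2d(uv).astype(float);d=np.atleast_1d(d)
    p=np.c_[(uv[:,0]-K[0,2])/K[0,0],(uv[:,1]-K[1,2])/K[1,1],np.ones(len(uv))]*d[:,None]
    return (p-t)@r
def onplane(name,uv,z):
    a=world(name,uv,np.full(len(uv),1.));b=world(name,uv,np.full(len(uv),1000.))
    s=(z-a[:,2])/(b[:,2]-a[:,2]);return a+s[:,None]*(b-a)
E
python3 - <<'E'
from h import *
for n in ("scene","side"):
    im,d=optics.get_image(n);cv2.imwrite(f"pics/{n}0.png",im);np.save(f"{n}.npy",d)
    c=optics.get_calibration(n);print(n,c)
s=arm.read_state();print(s)
print(R.from_quat(s["ee_rot"]).as_matrix().round(3))
E
```

```text
pics
scene {'K': array([[418.14037539,   0.        , 308.5121492 ],
       [  0.        , 418.14037539, 200.46489873],
       [  0.        ,   0.        ,   1.        ]]), 'rvec': array([ 2.14333325,  0.70240498, -0.33447761]), 'tvec': array([-400.90816788, -185.47234431, 1207.12388291])}
side {'K': array([[382.45952525,   0.        , 320.98897545],
       [  0.        , 382.45952525, 201.5083816 ],
       [  0.        ,   0.        ,   1.        ]]), 'rvec': array([ 0.72331487, -2.41498577,  1.38044188]), 'tvec': array([398.40555717, 300.53322772, 518.34604588])}
{'clock': 0.1, 'joints': array([-9.90427890e-01,  3.85482219e-01,  6.74190593e-03, -4.26165309e-04,
       -1.19401290e+00, -2.58615625e-01]), 'joint_vel': array([ 0.00026129, -0.00097855,  0.00294359,  0.00381818, -0.0002093 ,
        0.00102859]), 'joint_efforts': array([-4.56007456e-04, -3.93319237e+01,  1.88929904e+01,  4.19803709e+00,
       -2.57125161e-03,  9.37347096e-06]), 'position': array([ 197.49534549, -592.41400905,  230.32269052]), 'ee_rot': array([-1.60105698e-01,  9.87099371e-01,  9.74276545e-04, -2.17630201e-04]), 'contact_force': array([-0.81558463,  0.64937675,  0.07613973]), 'wrist_torque': array([ 0.06672754,  0.03825568, -0.01334272]), 'gripper_width': 85.05233373642629}
[[-0.949 -0.316 -0.001]
 [-0.316  0.949  0.002]
 [ 0.     0.002 -1.   ]]
```

View pics/scene0.png

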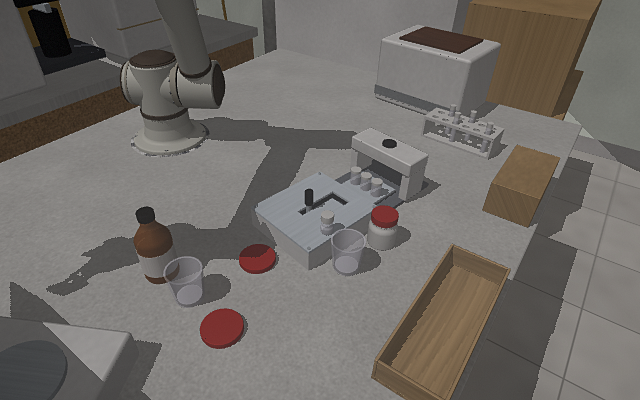

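View pics/side0.png

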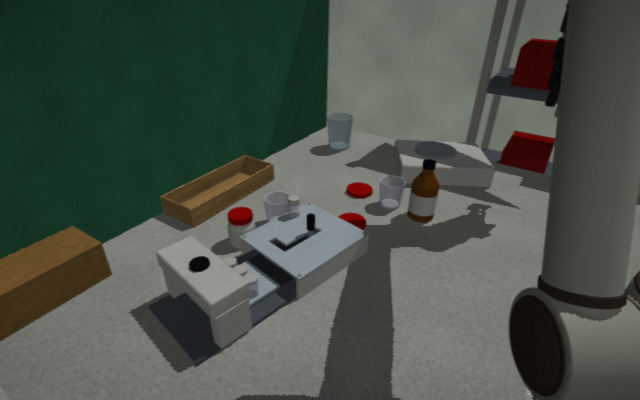

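Scene view: the feeder's deck is centred near (325,215), the pin cap top is near (309,190), and the slot's short leg runs toward (345,200). The vial is at (327,222), cup_a at (347,250), the jar at (383,228) and lid_a at (257,258). I'll enlarge both views to get accurate pixels.

```bash
python3 - <<'E'
import cv2,numpy as np
a=cv2.imread("pics/scene0.png")[120:290,235:435];b=cv2.imread("pics/side0.png")[170:350,150:390]
cv2.imwrite("pics/c1.png",cv2.resize(a,None,fx=4,fy=3.5 if 0 else 3.5,interpolation=cv2.INTER_CUBIC) if 0 else cv2.resize(a[30:],None,fx=4,fy=4,interpolation=cv2.INTER_CUBIC))
E
```

```text
(no output)
```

View pics/c1.png

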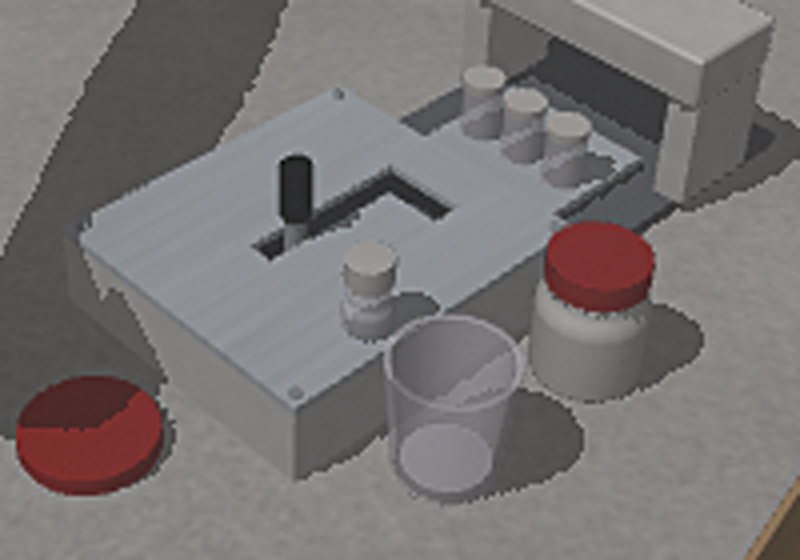

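```bash
cat > fit.py <<'E'
from h import *
off=np.array([235,150])
def px(p): return np.array(p,float)/4+off-0.375
C=onplane("scene",px([[82,237],[337,88],[296,409],[388,166]]),50.)
L=np.array([[-85,-115],[-85,85],[95,-115],[-8,54.]])
a=C[:,:2];mu=a.mean(0);ml=L.mean(0)
U,S,Vt=np.linalg.svd((L-ml).T@(a-mu));M=(U@np.diag([1,np.linalg.det(U@Vt)])@Vt).T
t=mu-M@ml
print("corners",C.round(1),"resid",(a-(L@M.T+t)).round(1).tolist())
print("yaw",np.degrees(np.arctan2(M[1,0],M[0,0])),"t",t)
pin=onplane("scene",px([[296,160]]),95.)[0];print("pin",pin, "feeder",M.T@(pin[:2]-t))
for n,p,z in (("vial",(371,258),45+50),("cupA",(455,362),70),("jar",(600,252),75),("lid",(90,425),12)):
    w=onplane("scene",px([p]),z)[0];print(n,w.round(0),(M.T@(w[:2]-t)).round(0))
print("corner",M@[0,45]+t,"end",M@[35,45]+t)
# depth check of deck
d=np.load("scene.npy");uv=np.array([[270,205],[320,181],[340,205],[300,235]])
print(world("scene",uv,d[uv[:,1],uv[:,0]]).round(1))
uv=np.argwhere((d>0));uv=uv[(uv[:,0]>180)&(uv[:,0]<200)&(uv[:,1]>300)&(uv[:,1]<318)]
w=world("scene",uv[:,::-1],d[uv[:,0],uv[:,1]]);w=w[w[:,2]>91];print("pin depth",w.mean(0).round(1),len(w))
E
python3 fit.py
```

```text
corners [[ 464.6 -145.3   50. ]
 [ 491.9   46.8   50. ]
 [ 628.  -180.6   50. ]
 [ 558.2    0.9   50. ]] resid [[8.5, 3.7], [0.4, -1.1], [-5.3, 0.2], [-3.6, -2.8]]
yaw -10.171181451433753 t [560.10615073 -50.82677984]
pin [549.89865459 -74.00325477  95.        ] feeder [ -5.95435429 -24.61478484]
vial [ 624. -116.   95.] [ 74. -52.]
cupA [ 680. -129.   70.] [132. -56.]
jar [699. -24.  75.] [132.  51.]
lid [ 531. -218.   12.] [   1. -170.]
corner [568.05268672  -6.53397494] end [602.50264609 -12.71461404]
[[ 479.6 -115.5   48.3]
 [ 514.3   19.3   48.2]
 [ 598.4  -27.6   48.4]
 [ 587.1 -152.8   49.1]]
pin depth [551.4 -76.7  93.3] 39
```

Call:
{"name": "send_rows", "arguments": {"steps": [[[-3.1, 2.4, 0, 0, 0], [-3.1, 2.4, 0, 0, 0], [-3.1, 2.4, 0, 0, 0], [-3.1, 2.4, 0, 0, 0], [-3.1, 2.4, 0, 0, 0], [-3.1, 2.4, 0, 0, 0], [-3.1, 2.4, 0, 0, 0], [-3.1, 2.4, 0, 0, 0], [-3.1, 2.4, 0, 0, 0], [-3.1, 2.4, 0, 0, 0]]]}}

```text
clock: 0.93
position: [419.1, -258.0, 224.3]
ee_rot: [-0.152, 0.988, 0.005, -0.004]
contact_force: [0.6, -0.6, -0.4]
gripper_width: 0.1
```

Call:
{"name": "send_rows", "arguments": {"steps": [[[-3.0, 2.4, -0.2, 0, 0], [-3.0, 2.4, -0.2, 0, 0], [-3.0, 2.4, -0.2, 0, 0], [-3.0, 2.4, -0.2, 0, 0], [-2.4, 1.8, -0.2, 0, 0], [0, 0, 0, 0.12, 0], [0, 0, 0, 0.12, 0], [0, 0, 0, 0.12, 0], [0, 0, 0, 0.12, 0], [0, 0, 0, 0, 0]]]}}

```text
clock: 1.77
position: [527.7, -87.4, 231.0]
ee_rot: [0.091, 0.996, 0.005, -0.008]
contact_force: [-0.6, 0.4, -0.5]
gripper_width: -0.0
```

```bash
python3 - <<'E'
from h import *
s=arm.read_state();print(s["position"],s["ee_rot"],s["joints"])
im,d=optics.get_image("wrist");cv2.imwrite("pics/w1.png",im);np.savez("w1.npz",d=d,p=s["position"],q=s["ee_rot"])
c=optics.get_calibration("wrist");print(c)
E
```

```text
[527.70183924 -87.39672938 230.9553801 ] [ 0.09135353  0.99577541  0.00460985 -0.0080387 ] [ 0.13191627  0.24043189 -0.19692843 -0.0137699  -1.14710772 -1.87993559]
{'K': array([[309.70691629,   0.        , 322.04628729],
       [  0.        , 309.70691629, 202.74100496],
       [  0.        ,   0.        ,   1.        ]]), 'hand_eye': array([[ 1.16262178e-03, -9.66339928e-01, -2.57265993e-01,
         6.53012251e+01],
       [ 9.99998644e-01,  8.23331583e-04,  1.42654697e-03,
        -7.17856697e-01],
       [-1.16671408e-03, -2.57267302e-01,  9.66339575e-01,
        -1.42858663e+02],
       [ 0.00000000e+00,  0.00000000e+00,  0.00000000e+00,
         1.00000000e+00]])}
```

View pics/w1.png

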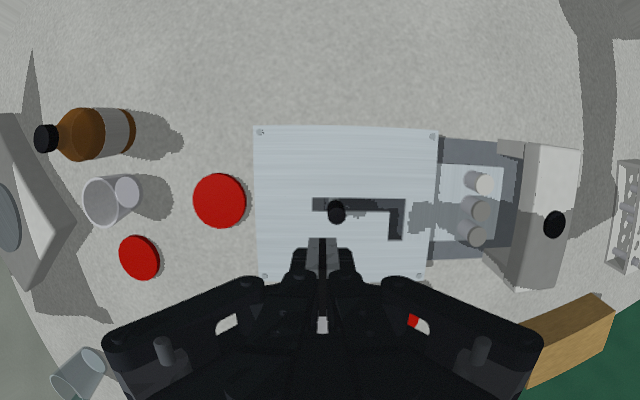

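The wrist view shows the deck corners at (253,126), (439,130), (258,277) and (424,281). The slot's outer corner is at (405,199), and the cap is at (336,210). Next I'll fit the pose from these.

```bash
cat > wfit.py <<'E'
from h import *
z=np.load("w1.npz");c=optics.get_calibration("wrist");K=c["K"];H=c["hand_eye"];Rt=R.from_quat(z["q"]).as_matrix()
def wp(uv,h):
    uv=np.array(uv,float);v=(uv-K[:2,2])/K[0,0];r=np.linalg.norm(v,axis=1)
    ray=np.c_[v/r[:,None]*np.sin(r)[:,None],np.cos(r)]
    ray=ray@(Rt@H[:3,:3]).T;o=Rt@H[:3,3]+z["p"]
    return o+ray*((h-o[2])/ray[:,2])[:,None]
C=wp([[253,126],[439,130],[258,278],[424,281],[405,199]],50.)[:,:2]
L=np.array([[-85,-115],[-85,85],[95,-115],[95,85],[-8,54.]])
mu=C.mean(0);ml=L.mean(0)
U,S,Vt=np.linalg.svd((L-ml).T@(C-mu));M=(U@Vt).T;t=mu-M@ml
print(C.round(1).tolist(),"resid",(C-(L@M.T+t)).round(1).tolist())
print("yaw",np.degrees(np.arctan2(M[1,0],M[0,0])),"t",t)
im=cv2.imread("pics/w1.png");m=(im[190:240,322:352].max(2)<45).astype(np.uint8);ys,xs=np.nonzero(m);print("dark",xs.min()+322,xs.max()+322,ys.min()+190,ys.max()+190)
pin=wp([[336,207],[336,210],[336,212]],95.);print(pin, ((pin[:,:2]-t)@M))
for n,y in(("start",-45),("corner",45)):print(n,M@[0,y]+t)
print("end",M@[35,45]+t)
yt=Rt[:,1];print("tool y in feeder",M.T@yt[:2],"tcp feeder",M.T@(z["p"][:2]-t))
E
python3 wfit.py
python3 -c "
import cv2;a=cv2.imread('pics/w1.png')[185:265,290:420];cv2.imwrite('pics/w1c.png',cv2.resize(a,None,fx=6,fy=6,interpolation=cv2.INTER_CUBIC))"
```

```text
[[450.2, -145.9], [488.2, 51.1], [622.3, -181.2], [666.3, 16.2], [558.0, 1.6]] resid [[1.7, -0.3], [-0.5, 0.8], [-2.6, 0.5], [1.3, 2.0], [0.1, -3.0]]
yaw -11.57517293791333 t [554.86239571 -50.00214806]
dark 322 351 199 239
[[540.75569246 -75.77833595  95.        ]
 [543.62311598 -76.27197454  95.        ]
 [545.54324096 -76.60206893  95.        ]] [[ -8.64772444 -28.08251771]
 [ -5.73956747 -27.99075843]
 [ -3.79225886 -27.92885978]]
start [545.83299097 -94.086951  ]
corner [563.89180044  -5.91734512]
end [598.17998051 -12.94021547]
tool y in feeder [-0.01898815  0.99978997] tcp feeder [-19.10482155 -42.08392013]
```

View pics/w1c.png

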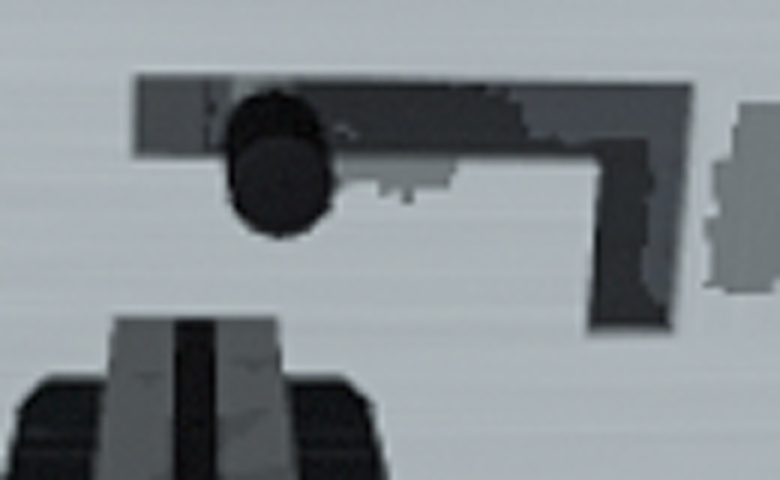

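The cap top is at crop (281,187), which puts the pin at feeder (0,-27.5), about 72 mm short of the corner. I'll go down on its -y side with the fingers shut.

Call:
{"name": "send_rows", "arguments": {"steps": [[[-1.9, -2.0, 0.5, 0.02, 0], [0, 0, 2.5, 0, 0], [0, 0, 3.0, 0, 0], [0, 0, 3.0, 0, 0], [0, 0, 3.0, 0, 0], [0, 0, 2.0, 0, 0], [0, 0, 1.0, 0, 0], [0, 0, 0, 0, 0]]]}}

```text
clock: 2.48
position: [542.3, -111.6, 76.0]
ee_rot: [0.087, 0.996, 0.005, -0.005]
contact_force: [0.1, 0.5, 0.0]
gripper_width: -0.1
```

```bash
cat > st.py <<'E'
from h import *
s=arm.read_state();t=np.array([554.9,-50.]);a=np.radians(-11.58);M=np.array([[np.cos(a),-np.sin(a)],[np.sin(a),np.cos(a)]])
Rt=R.from_quat(s["ee_rot"]).as_matrix()
print(s["clock"],"feeder xy",(M.T@(s["position"][:2]-t)).round(1),"z",s["position"][2].round(1),"F feeder",(M.T@s["contact_force"][:2]).round(1),s["contact_force"][2])
print("tool x,y in feeder",(M.T@Rt[:2,:2]).T.round(3).tolist(),"tool z",Rt[:,2].round(3))
E
python3 st.py
```

```text
2.4833 feeder xy [ -0.  -62.9] z 76.0 F feeder [0.  0.5] 0.040620164973934766
tool x,y in feeder [[-1.0, -0.028], [-0.028, 1.0]] tool z [-0.01  0.01 -1.  ]
```

Call:
{"name": "send_rows", "arguments": {"steps": [[[0, 0.4, 0.6, 0, 0], [0, 0.4, 0, 0, 0], [0, 0.4, 0, 0, 0], [0, 0.4, 0, 0, 0], [0, 0.4, 0, 0, 0], [0, 0.5, 0, 0, 0], [0, 0.5, 0, 0, 0], [0, 0.5, 0, 0, 0], [0, 0.5, 0, 0, 0], [0, 0.5, 0, 0, 0]]]}}

```text
clock: 3.32
position: [551.3, -64.8, 73.3]
ee_rot: [0.084, 0.996, 0.004, -0.003]
contact_force: [1.1, -2.1, -1.8]
gripper_width: 0.0
```

```bash
python3 st.py
```

```text
3.3167 feeder xy [ -0.5 -15.2] z 73.3 F feeder [ 1.5 -1.9] -1.7891763093060424
tool x,y in feeder [[-0.999, -0.033], [-0.033, 0.999]] tool z [-0.006  0.009 -1.   ]
```

Call:
{"name": "send_rows", "arguments": {"steps": [[[0, 0.5, 0.1, 0, 0], [0, 0.5, 0.1, 0, 0], [0, 0.4, 0, 0, 0], [0, 0.4, 0, 0, 0], [0, 0.4, 0, 0, 0], [0, 0.4, 0, 0, 0], [0, 0.4, 0, 0, 0], [0, 0.3, 0, 0, 0], [0, 0.3, 0, 0, 0]]]}}

```text
clock: 4.07
position: [559.0, -26.3, 72.5]
ee_rot: [0.083, 0.997, 0.003, -0.003]
contact_force: [1.9, -21.2, -1.1]
gripper_width: -0.3
```

```bash
python3 st.py
```

```text
4.0667 feeder xy [-0.8 24. ] z 72.5 F feeder [  6.1 -20.4] -1.1352281381508056
tool x,y in feeder [[-0.999, -0.036], [-0.036, 0.999]] tool z [-0.005  0.006 -1.   ]
```

Call:
{"name": "send_rows", "arguments": {"steps": [[[0, -0.6, 0, 0, 0], [0, -1.0, 0, 0, 0], [2.0, 0, 0, 0, 0], [2.2, 0, 0, 0, 0], [0, 1.8, 0, 0, 0], [0, 1.8, 0, 0, 0], [0, 0, 0, 0, 0]]]}}

```text
clock: 4.65
position: [519.2, -0.0, 72.8]
ee_rot: [0.086, 0.996, 0.004, -0.002]
contact_force: [-1.5, 0.2, -0.4]
gripper_width: 0.2
```

```bash
python3 st.py; python3 - <<'E'
from h import *
im,d=optics.get_image("wrist");cv2.imwrite("pics/w2.png",im)
E
```

```text
4.65 feeder xy [-45.   41.8] z 72.8 F feeder [-1.5 -0.1] -0.3813757743759808
tool x,y in feeder [[-1.0, -0.031], [-0.031, 0.999]] tool z [-0.003  0.009 -1.   ]
```

View pics/w2.png

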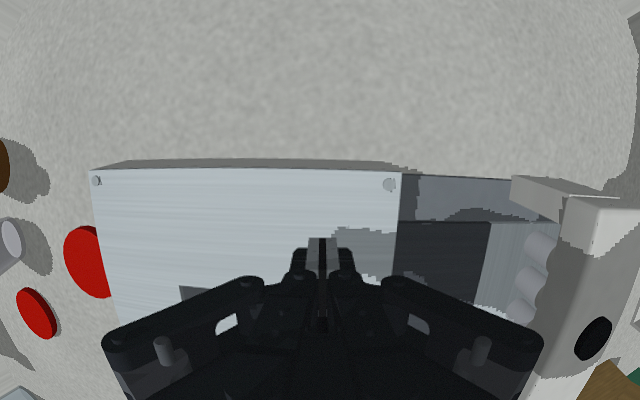

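The tray is now under the head. The pin is hidden behind the gripper, but the 20 N stop confirmed the corner. Next I'll push it across.

Call:
{"name": "send_rows", "arguments": {"steps": [[[-0.7, 0.2, 0, 0, 0], [-0.7, 0, 0, 0, 0], [-0.5, 0, 0, 0, 0], [-0.4, 0, 0, 0, 0], [-0.4, 0, 0, 0, 0], [-0.4, 0, 0, 0, 0], [-0.4, 0, 0, 0, 0], [-0.4, 0, 0, 0, 0], [-0.4, 0, 0, 0, 0], [-0.4, 0, 0, 0, 0]]]}}

```text
clock: 5.53
position: [568.9, -10.2, 71.7]
ee_rot: [0.088, 0.996, 0.004, -0.004]
contact_force: [-0.8, 0.6, 0.5]
gripper_width: 0.2
```

```bash
python3 st.py
```

```text
5.5333 feeder xy [ 5.7 41.8] z 71.7 F feeder [-0.9  0.4] 0.48376781698936366
tool x,y in feeder [[-1.0, -0.026], [-0.026, 1.0]] tool z [-0.008  0.01  -1.   ]
```

Call:
{"name": "send_rows", "arguments": {"steps": [[[-0.3, 0.1, 0, 0, 0], [-0.3, 0, 0, 0, 0], [-0.3, 0, 0, 0, 0], [-0.3, 0, 0, 0, 0]]]}}

```text
clock: 5.87
position: [578.9, -11.7, 70.9]
ee_rot: [0.088, 0.996, 0.004, -0.008]
contact_force: [-10.9, 4.2, 6.3]
gripper_width: -0.1
```

```bash
python3 st.py
```

```text
5.8667 feeder xy [15.9 42.3] z 70.9 F feeder [-11.6   1.9] 6.295200192441557
tool x,y in feeder [[-1.0, -0.026], [-0.026, 1.0]] tool z [-0.016  0.009 -1.   ]
```

Call:
{"name": "send_rows", "arguments": {"steps": [[[-0.2, 0, 0, 0, 0], [-0.1, 0, 0, 0, 0], [0, 0, 0, 0, 0], [0.6, 0, 0, 0, 0], [1.5, 0, 0, 0, 0], [2.0, 0, -1.0, 0, 0], [2.0, 0, -3.0, 0, 0], [0, 0, -3.5, 0, 0], [0, 0, -3.5, 0, 0], [0, 0, -2.0, 0, 0]]]}}

```text
clock: 6.7
position: [517.6, -2.6, 200.7]
ee_rot: [0.089, 0.996, 0.002, -0.015]
contact_force: [1.4, -0.2, 0.4]
gripper_width: -0.0
```

```bash
python3 st.py; python3 - <<'E'
from h import *
for n in("wrist","scene"):
    im,d=optics.get_image(n);cv2.imwrite(f"pics/{n}_end.png",im)
a=cv2.imread("pics/wrist_end.png")[100:350,80:560];b=cv2.imread("pics/scene_end.png")[130:350,130:450]
a=cv2.resize(a,(576,300));b=cv2.resize(b,(436,300))
cv2.imwrite("pics/end.png",np.vstack([cv2.copyMakeBorder(a,0,0,0,0,0),cv2.copyMakeBorder(b,0,0,0,140,cv2.BORDER_CONSTANT)]))
E
```

```text
6.7 feeder xy [-46.1  39. ] z 200.7 F feeder [1.4 0.1] 0.43255914559066133
tool x,y in feeder [[-0.999, -0.025], [-0.025, 1.0]] tool z [-0.029  0.006 -1.   ]
```

View pics/end.png

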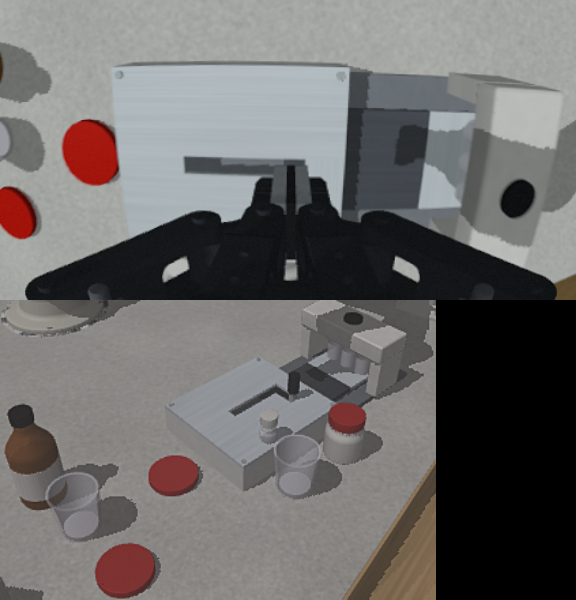

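The pin stands at the end of the short leg, at crop (294,376), with the tray under the head and every bystander apparently where it was. I'll check the numbers and compare the bystander pixels before and after.

```bash
python3 - <<'E'
from h import *
a=cv2.imread("pics/scene0.png").astype(int);b=cv2.imread("pics/scene_end.png").astype(int)
t=np.array([554.9,-50.]);g=np.radians(-11.58);M=np.array([[np.cos(g),-np.sin(g)],[np.sin(g),np.cos(g)]])
def cap(im,x0,x1,y0,y1):
    ys,xs=np.nonzero(im[y0:y1,x0:x1].max(2)<45);print(xs.min()+x0,xs.max()+x0,ys.min()+y0,ys.max()+y0)
    return [(xs.min()+xs.max())/2+x0, ys.min()+y0+1.8]
for im,r in((a,(302,316,182,205)),(b,(338,354,178,202))):
    p=onplane("scene",np.array([cap(im,*r)]),95.)[0];print(p.round(1),(M.T@(p[:2]-t)).round(1))
for n,(x0,x1,y0,y1) in dict(bottle=(130,178,205,285),cup_b=(163,208,255,308),lid_b=(196,248,305,350),lid_a=(236,279,242,275),cup_a=(329,367,228,277),jar=(366,401,205,250),vial=(319,337,209,237)).items():
    print(n,np.abs(a-b)[y0:y1,x0:x1].max(2).mean().round(1),(np.abs(a-b)[y0:y1,x0:x1].max(2)>30).sum())
s=arm.read_state();print(s["clock"],s["contact_force"],np.abs(s["joint_vel"]).max())
E
```

```text
305 315 189 204
[554.5 -75.6  95. ] [  4.7 -25.1]
338 349 183 201
[597.8 -17.7  95. ] [35.5 40.3]
bottle 8.6 345
cup_b 3.0 0
lid_b 2.3 0
lid_a 21.9 514
cup_a 2.1 0
jar 1.9 0
vial 2.5 0
6.8 [ 0.56686003 -0.25684504 -0.11054725] 0.07636419074841203
```

Call:
{"name": "send_rows", "arguments": {"steps": [[[0, 0, 0, 0, 0], [0, 0, 0, 0, 0]]]}}

```text
clock: 6.97
position: [519.4, -2.0, 201.8]
ee_rot: [0.089, 0.996, 0.004, -0.011]
contact_force: [-0.0, 0.3, -0.5]
gripper_width: 0.2
```

```bash
python3 -c "
from bench import job
print(job.job_done())"
```

```text
the job is handed in; nothing more can be done
None
```

I pushed the pin with the closed fingers from the side. It went along the long leg to the corner stop (about 21 N at the stop), then across the short leg to its end stop (about 12 N). I then backed the gripper off, raised it clear, and handed the job in at about 7 s; no verdict was reported.

**Pin position:** the last scene picture puts the pin at about feeder (35, 40) mm; the target is (35, 45). The y value was about 5 mm low. I put that down to the dark slot merging with the cap in the picture and did not measure it again. The 18 mm slot with the 12 mm stem only allows y of about 42 to 48 mm there, which is within tolerance.

**Bystanders:** the before/after pictures are unchanged around the vial, both cups, `lid_b` and the jar. The areas around `lid_a` and the bottle did differ, probably because the arm's shadow moved; by eye both stand where they did.

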